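Dead-weight test of a push key

TASK

Test the key on the little metal plate in the dead-weight tester. With the beam still locked, push the plate along its lane until it is fully home against the stop; then swing the arrest lever all the way over to let the weighted beam down on the key, leave it pressing there by itself for three seconds, and swing the lever all the way back so that the beam is lifted and locked again, with the plate still home. Work the beam by its lever only, never by hand, and leave everything else on the bench where it is.

Things in the scene. Friction and masses are not known exactly. Their poses are not given: they have to be found in the camera images.
- tester: Dead-weight key tester, fixed to the bench: grey base 245 x 275 x 10 mm. Origin on the bench top, straight below the locked beam's foot; z up, x along the lane towards its stop (away from the robot), y to the left. Beam crosses the lane along y at x = 0. Left of the lane, in this frame: white gear housing (x -85 to 20, y 75 to 200, top z 34 mm) and pivot fork (x 0, y 140, top z 96).
- stop (a point): Middle of the face of the steel stop that ends the lane, in the tester's frame at (35, 0, 20) mm; stop top z = 30. The lane's floor is at z = 10, its two aluminium fences have inner faces at y = -42 and +42, run from x = -165 to +35 and are 25 mm high above the bench.
- plate: Loose aluminium test plate, 120 (x) x 80 (y) x 15 mm, about 0.4 kg, in the lane, short of the stop. Origin: middle of its underside; x towards the stop. Near edge at x = -60 mm; low black block (top z 21) at x -41 to -19; black key collar, 38 mm across (top z 23), and key at x = +25. Home: far edge (x = +60) on the stop; origin then at x = -25, key at x = 0 in the tester's frame.
- key_top (a point): Centre of the round grey key's top face, 28 mm across, 35 mm above the plate's underside when not pressed.
- key (a joint): How far the sprung key is pressed, m: 0 up, 0.006 fully down (1.4 N to start, 3.5 N fully down).
- beam: Hinged beam: aluminium bar 190 x 14 x 16 mm along the tester's y, over the lane, with a round steel weight 50 mm across and 40 mm high on its end (its small button's top 136 mm above the bench when locked). Origin on the hinge axis, at (0, 140, 72) mm in the tester's frame. Locked: level. Released: it sinks by its own weight until its foot rests on what is below.
- beam_foot (a point): Lowest point of the beam's round foot, below the weight. In the tester's frame at (0, 0, 60) mm when locked, about 15 mm above the key; z about 39 mm when it has pressed a home key fully down.
- lever (a joint): Arrest lever angle, rad: 0 = beam locked, 1.2 = beam let down (hard stop at each end). It turns level about an upright axis at (-60, 140) mm in the tester's frame, anticlockwise seen from above as it releases, and lowers a lifting pin under the beam. It stays where it is left; 1 to 7 N at the knob move it.
- lever_knob (a point): Centre of the top of the lever's upright black round knob, 24 mm across, 55 mm tall (41 to 96 mm above the bench), 100 mm from the lever's axis. In the tester's frame at about (-143, 196) mm when locked, (-160, 140) half way (nearest the robot), (-143, 84) when let down. Nothing stands higher than 34 mm near it on either side.
- probe: Bystander: grey test probe lying to the right of the tester, 155 mm long, 16 mm thick.
- weight: Bystander: spare steel weight on the bench right of the tester, 50 mm across, 45 mm tall.
- driver: Bystander: screwdriver lying left of the tester, 170 mm long.
- meter: Bystander: hand-held multimeter, 170 x 85 x 48 mm, far to the right.
- board: Bystander: green circuit board, 150 x 110 mm, to the left.
Mind the look-alikes: they are no part of the job. Leave any blue look-alike of the plate alone.

How it is judged:
By the outcome, as a careful person would: the job done as asked, in the order asked, and still so for the second after the job is handed in, with the robot touching nothing.
It also fails if it takes over 64 s, if anything falls off the work surface, if the arm or the gripper's body presses on something with over 40 N, if the wrist force passes 120 N, or if a joint passes its speed limit or range.

ROBOT

A 7-joint arm with a two-finger parallel gripper is mounted at the origin on the work surface. World frame = base frame: x ahead of the robot, y to its left, z up, the work surface at z = 0. Lengths are in m, angles in rad, forces in N, time in s.
With the tool pointing down it reaches from about 0.4 to 0.85 m from the base axis. Payload 10.4 kg.
Tool frame: the origin (TCP) lies midway between the tips of the shut fingers; the grasp point (between the pads) lies 19 mm behind it; z points along the fingers, y is the line along which they close (so a half turn about z gives the same grasp; the last joint's range is limited). The gripper opens to 87 mm and grips with 3 to 60 N. Pads are 19 mm wide; open, the fingers measure 117 mm over their backs; the gripper's body (75 mm by 190 mm) begins 51 mm behind the grasp point.
Start: joints at [-1.239, 0.332, -0.065, 1.46, 0.022, 1.35, -0.088], TCP at [0.217, 0.586, 0.223] pointing down, gripper open.
Joint ranges: [-2.6, 2.6], [-0.5, 2.12], [-1.47, 1.34], [0.16, 2.42], [-1.27, 4.41], [0.06, 2.06], [-2.6, 2.6]. Speed limits (rad/s): [2.22, 2.22, 2.79, 2.79, 3.14, 3.14, 3.14].

INTERFACE

Orientations are given as a unit quaternion [x, y, z, w].
In Python, from bench import sensors, eyes, order gives the robot as it stands.
- The arm moves only by the tool arm_command, never from a script. Its argument "steps" is a list of rows, each an object with "rot": the turn, a rotation vector about the world's x, y, z in degrees, a list of three; "slide": the shift along the world's x, y, z in m, a list of three; "grip": the opening, from 0 (shut) to 1 (fully open). A call has exactly 8 rows; each row shifts and turns the commanded pose from where the row before left it; what a row does not reach is not made up. A row lasts 1/8 s, in which the tool goes at most 62.5 mm and 10.7 degrees, less where a joint would pass 70% of its speed; a pose out of reach is approached as far as the arm can. A call with a gripper value outside its range is refused whole. The fingers move at their own pace and stop on an object; "newtons" is the grip in N (left out, the last holds). Time passes only in rows, so rows that do not move let the fingers close, or fill a call up. It gives the time, the measured TCP pose, the force, the opening and the grip force at its end, in the units of the state.
- sensors.read_state(): the state, without advancing time (a new reading comes with each control period).
- eyes.camera(name): name is "side" or "top" or "wrist"; returns a dict with "pixels" (480x640x3 uint8, red, green, blue), "intrinsics" (3x3 intrinsics, pixels), "pose" (4x4, takes a point from camera to world coordinates). Camera axes: x right, y down, z forward; pixel columns grow to the right and rows downward; lengths in m; the calibration is good to about 2 mm. A picture is of the moment at which its call begins. There is no depth.
- order.close_job(): hands the job in; it is judged then, once.
Trained networks look in a picture, given as the dict that the camera call returned (one of the last four; its "shot" number tells which), for a name from the list of things; names that differ only in an ending like _2 or _b are one class to them, and where a whole thing is asked for, a point or a joint stands for the part that bears it (a point fixed in the world has none). Each returns a list of dicts, best first, with "conf" (0 to 1); they miss things now and then, are a little off and sometimes report something else, mostly with a low value. They report only what shows in the picture. A call takes as long as a camera call. They do not tell look-alikes from the thing itself.
- eyes.look_for(name, picture): "bbox" ([left, top, right, bottom] in pixels, round what is visible of it).
The state is a dict: "time": time; "joint_positions": joint angles; "joint_vel": joint speeds; "joint_torque": joint torques, N m; "ee_pos": TCP position; "eef_rot": TCP orientation; "ft_force": force on the tool from outside, world axes, zero at the start; "torque": the same for the moment, N m; "width": finger opening in m; "grip_force": force on a finger pad.
Only numpy, scipy, OpenCV 4.12 (cv2) and the standard library are available. Lean on these libraries where they do the work, as an engineer would, in place of code of your own. Each camera call takes 0.05 s, during which the arm holds its last target. There are 200 camera calls.

## Working session

There is one attempt and no reset: what is moved stays moved. The work goes in short steps, Python scripts to look and compute and a tool call to move; the robot and the scene stay as the last step left them, time stands still between calls to the robot, and variables do not carry over. Pictures are saved under pics/ and viewed, at most 10 in all, crops included, and the job is handed in when it is done.

Besides the shell and the picture viewer there is one more tool, called after "Emit:" as name([rows], argument=value, ...), one row to a line, values as JSON. arm_command: Moves the arm, as the interface text tells. Its arguments: {"type":"object","properties":{"steps":{"type":"array","items":{"type":"object","properties":{"rot":{"type":"array","items":{"type":"number"}},"slide":{"type":"array","items":{"type":"number"}},"grip":{"type":"number"}}}},"newtons":{"type":"number"}},"required":["steps"]}

```bash
mkdir -p pics
cat > h.py <<'E'
import sys; sys.path.insert(0,'.')
from bench import sensors, eyes, order
import numpy as np, cv2
def save(d,n): cv2.imwrite('pics/'+n,d['pixels'][:,:,::-1])
def ray(d,u,v,z):
    K=np.array(d['intrinsics']);T=np.array(d['pose'])
    r=T[:3,:3]@np.linalg.inv(K)@[u,v,1];o=T[:3,3]
    return o+r*(z-o[2])/r[2]
def proj(d,p):
    K=np.array(d['intrinsics']);T=np.array(d['pose'])
    q=K@(T[:3,:3].T@(np.array(p)-T[:3,3]));return q[:2]/q[2]
E
python3 - <<'E'
from h import *
for n in ['top','side']:
    d=eyes.camera(n);save(d,n+'1.png');print(n,np.round(d['pose'],3).tolist(),np.round(d['intrinsics'],1).tolist())
    for k in ['tester','plate','beam','lever_knob','key_top']:
        print(k,[(np.round(x['bbox']).tolist(),round(x['conf'],2)) for x in eyes.look_for(k,d)[:3]])
print(sensors.read_state())
E
```

```text
top [[0.001, -0.994, 0.11, 0.466], [-1.0, -0.003, -0.015, 0.006], [0.016, -0.11, -0.994, 1.201], [0.0, 0.0, 0.0, 1.0]] [[452.8, 0.0, 322.0], [0.0, 452.8, 237.6], [0.0, 0.0, 1.0]]
tester [([239.0, 186.0, 350.0, 278.0], 0.66)]
plate [([382.0, 258.0, 435.0, 308.0], 0.81), ([308.0, 221.0, 340.0, 268.0], 0.73)]
beam [([249.0, 193.0, 335.0, 218.0], 0.85), ([210.0, 206.0, 224.0, 240.0], 0.33)]
lever_knob [([240.0, 229.0, 274.0, 270.0], 0.7)]
key_top [([339.0, 316.0, 352.0, 327.0], 0.67)]
side [[0.989, -0.082, 0.122, 0.462], [-0.146, -0.624, 0.768, -0.818], [0.013, -0.777, -0.629, 0.738], [0.0, 0.0, 0.0, 1.0]] [[443.9, 0.0, 320.6], [0.0, 443.9, 237.0], [0.0, 0.0, 1.0]]
tester [([274.0, 188.0, 385.0, 284.0], 0.89)]
plate [([292.0, 245.0, 346.0, 272.0], 0.9), ([208.0, 259.0, 255.0, 300.0], 0.88), ([249.0, 312.0, 317.0, 368.0], 0.77)]
beam [([335.0, 206.0, 364.0, 244.0], 0.73)]
lever_knob [([278.0, 189.0, 324.0, 218.0], 0.88)]
key_top [([226.0, 274.0, 236.0, 285.0], 0.57), ([270.0, 334.0, 283.0, 349.0], 0.49)]
{'time': 0.6, 'joint_positions': array([-1.23861744,  0.33219609, -0.06469876,  1.46016952,  0.02160508,
        1.34989852, -0.08851887]), 'joint_vel': array([-0.00128855,  0.00012477,  0.00045971, -0.00161479, -0.0009986 ,
       -0.00168314, -0.00042129]), 'joint_torque': array([-5.82238590e-04, -6.22751212e+01,  2.44716892e-02, -3.89992511e+01,
       -6.10485580e-02,  3.15319758e-02,  2.87692626e-05]), 'ee_pos': array([0.21709806, 0.58607315, 0.22254473]), 'eef_rot': array([ 1.76467587e-01,  9.84306452e-01,  1.20385432e-05, -2.06755840e-06]), 'ft_force': array([-0.15217013,  0.7302561 , -0.49325252]), 'torque': array([-0.02240721, -0.03933429,  0.02045528]), 'grip_force': 0.0, 'width': 0.08640555767986374}
```

View pics/top1.png

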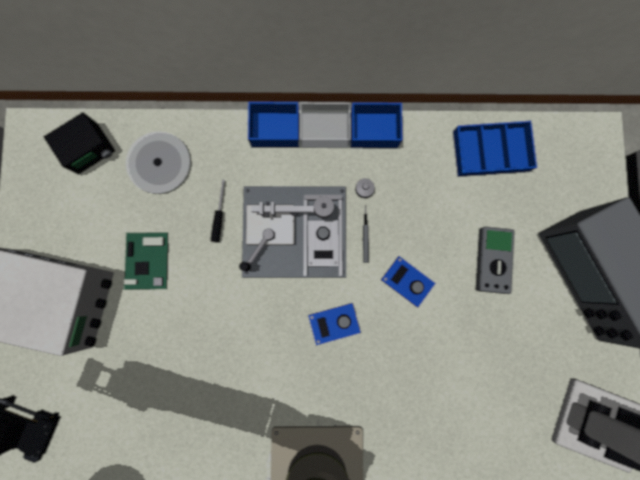

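View pics/side1.png

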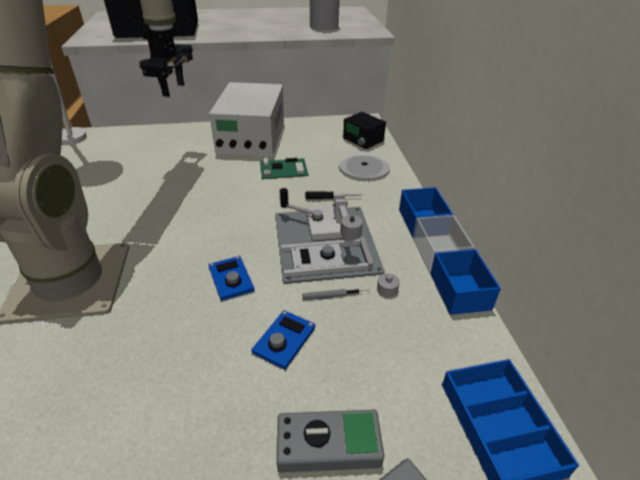

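The top view shows the tester at px (243–346, 187–277), nearly square with the world. The weight is at (323,206), the key at (323,233), the plate block at (323,255) and the knob at (245,267). In the side view, the two blue plates stand clear of the lane. I'll enlarge the tester for a finer fit.

Run:
```python
from h import *
d=eyes.camera('top')
c=d['pixels'][180:285,235:355,::-1]
cv2.imwrite('pics/crop1.png',cv2.resize(c,None,fx=6,fy=5.7142857,interpolation=cv2.INTER_CUBIC))
for nm,u,v,z in [('bFL',243,187,.01),('bFR',345,187,.01),('bNL',242,277,.01),('bNR',346,277,.01),('weight',323,206,.13),('key',323,233,.045),('knob',245,267,.096),('block',323,255,.031)]:
    print(nm,np.round(ray(d,u,v,z),4))
```

```text
bFL [0.7339 0.1991 0.01  ]
bFR [ 0.7351 -0.0739  0.01  ]
bNL [0.4941 0.1969 0.01  ]
bNR [ 0.4944 -0.0753  0.01  ]
weight [ 0.6613 -0.0127  0.13  ]
key [ 0.6064 -0.0143  0.045 ]
knob [0.5164 0.1763 0.096 ]
block [ 0.5507 -0.0146  0.031 ]
```

View pics/crop1.png

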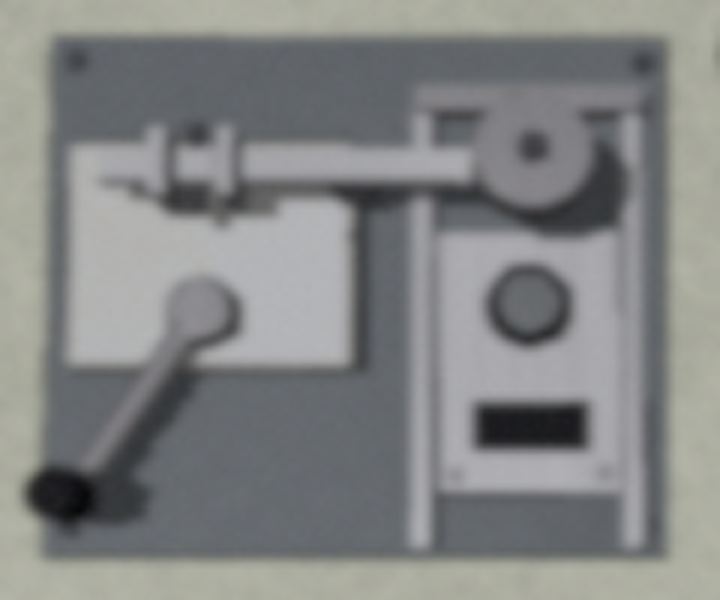

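The crop shows the weight's button at (533,147), the key at (529,304), the plate's near edge at y≈493, the knob top at about (60,493), and fence ends at (421,548) and (632,548). Next I'll fit the tester's pose.

Run:
```python
from h import *
from scipy.optimize import least_squares
d=eyes.camera('top')
f=[((533,147),(0,0,.136)),((421,548),(-.165,.0465,.025)),((632,548),(-.165,-.0465,.025)),((200,303),(-.06,.14,.05)),((60,493),(-.143,.196,.096)),((68,367),(-.085,.2,.034)),((352,367),(-.085,.075,.034))]
C=[(53,37),(665,40),(667,557),(42,555)]
px=lambda x,y:(235+(x+.5)/6-.5,180+(y+.5)/5.714-.5)
# base corners: offsets unknown, size 245x275
def W(q,p):
    c,s=np.cos(q[2]),np.sin(q[2]);return [q[0]+c*p[0]-s*p[1],q[1]+s*p[0]+c*p[1],p[2]]
def res(q):
    r=[proj(d,W(q,p))-px(*u) for u,p in f]
    for (sx,sy),u in zip([(1,1),(1,-1),(-1,-1),(-1,1)],C): r.append(proj(d,W(q,(q[3]+sx*.1225,q[4]+sy*.1375,.01)))-px(*u))
    return np.concatenate(r)
s=least_squares(res,[.66,-.013,0,-.04,.06],x_scale=[.01,.01,.01,.01,.01]);print(s.x,np.round(s.fun.reshape(-1,2),2).tolist())
q=s.x
inv=lambda P:(np.array([[np.cos(q[2]),np.sin(q[2])],[-np.sin(q[2]),np.cos(q[2])]])@(P[:2]-q[:2])).round(4)
for n,u,z in [('key',(529,304),.045),('near',(528,493),.025),('far',(528,233),.025),('block',(531,426),.031)]:
    P=ray(d,*px(*u),z);print(n,P.round(4),inv(P))
for n,p in [('knob0',(-.143,.196,.096)),('mid',(-.16,.14,.096)),('knob1',(-.143,.084,.096)),('axis',(-.06,.14,.05)),('homenear',(-.085,0,.02))]: print(n,np.round(W(q,p),4))
```

```text
[ 0.66333766 -0.01440346 -0.00128474 -0.04790788  0.07590033] [[0.32, -0.6], [0.09, -0.21], [0.82, -0.12], [0.37, 1.1], [-1.8, -0.61], [-0.41, 0.15], [0.69, 0.33], [-0.33, -0.65], [0.41, -0.6], [0.42, 0.54], [-0.49, 0.63]]
key [ 0.6069 -0.0136  0.045 ] [-0.0564  0.0007]
near [ 0.5228 -0.0136  0.025 ] [-0.1405  0.0006]
far [ 0.6422 -0.0135  0.025 ] [-0.0212  0.0008]
block [ 0.5529 -0.0148  0.031 ] [-0.1105 -0.0005]
knob0 [0.5206 0.1818 0.096 ]
mid [0.5035 0.1258 0.096 ]
knob1 [0.5204 0.0698 0.096 ]
axis [0.6035 0.1257 0.05  ]
homenear [ 0.5783 -0.0143  0.02  ]
```

Emit:
arm_command([
  {"slide": [0.017,-0.038,0],"rot": [0,0,5],"grip": 0},
  {"slide": [0.017,-0.038,0],"rot": [0,0,5]},
  {"slide": [0.017,-0.038,0],"rot": [0,0,5]},
  {"slide": [0.017,-0.038,0],"rot": [0,0,5.3]},
  {"slide": [0.017,-0.038,0]},
  {"slide": [0.017,-0.038,0]},
  {"slide": [0.017,-0.038,0]},
  {"slide": [0.017,-0.038,0]},
], newtons=20)

```text
schema error: expected keys rot, slide, grip
```

Emit:
arm_command([
  {"slide": [0.017,-0.037,0]},
  {"slide": [0.017,-0.037,0]},
  {"slide": [0.017,-0.037,0]},
  {"slide": [0.017,-0.037,0]},
  {"slide": [0.017,-0.037,0]},
  {"slide": [0.017,-0.037,0]},
  {"slide": [0.017,-0.037,0]},
  {"slide": [0.017,-0.037,0]},
])

```text
schema error: expected keys rot, slide, grip
```

Emit:
arm_command([
  {"slide": [0.017,-0.038,0],"rot": [0,0,5],"grip": 0},
  {"slide": [0.017,-0.038,0],"rot": [0,0,5],"grip": 0},
  {"slide": [0.017,-0.038,0],"rot": [0,0,5],"grip": 0},
  {"slide": [0.017,-0.038,0],"rot": [0,0,5.3],"grip": 0},
  {"slide": [0.017,-0.038,0],"rot": [0,0,0],"grip": 0},
  {"slide": [0.017,-0.038,0],"rot": [0,0,0],"grip": 0},
  {"slide": [0.017,-0.038,0],"rot": [0,0,0],"grip": 0},
  {"slide": [0.017,-0.038,0],"rot": [0,0,0],"grip": 0},
], newtons=20)

```text
time: 1.7
ee_pos: [0.3536, 0.2808, 0.2228]
eef_rot: [0.0, 1.0, 0.0, 0.0]
ft_force: [0.8, 0.2, -0.1]
width: 0.0146
grip_force: 0.0
```

Emit:
arm_command([
  {"slide": [0.017,-0.037,0],"rot": [0,0,0],"grip": 0},
  {"slide": [0.017,-0.037,0],"rot": [0,0,0],"grip": 0},
  {"slide": [0.017,-0.037,0],"rot": [0,0,0],"grip": 0},
  {"slide": [0.017,-0.037,0],"rot": [0,0,0],"grip": 0},
  {"slide": [0.017,-0.037,0],"rot": [0,0,0],"grip": 0},
  {"slide": [0.017,-0.037,0],"rot": [0,0,0],"grip": 0},
  {"slide": [0.017,-0.037,0],"rot": [0,0,0],"grip": 0},
  {"slide": [0.017,-0.037,0],"rot": [0,0,0],"grip": 0},
])

```text
time: 2.7
ee_pos: [0.4896, -0.0151, 0.2229]
eef_rot: [0.0, 1.0, 0.0, 0.0]
ft_force: [0.4, 0.6, 0.2]
width: 0.0006
grip_force: 0.0
```

Emit:
arm_command([
  {"slide": [0,0.001,-0.035],"rot": [0,0,0],"grip": 0},
  {"slide": [0,0,-0.035],"rot": [0,0,0],"grip": 0},
  {"slide": [0,0,-0.035],"rot": [0,0,0],"grip": 0},
  {"slide": [0,0,-0.035],"rot": [0,0,0],"grip": 0},
  {"slide": [0,0,-0.03],"rot": [0,0,0],"grip": 0},
  {"slide": [0,0,-0.02],"rot": [0,0,0],"grip": 0},
  {"slide": [0,0,-0.01],"rot": [0,0,0],"grip": 0},
  {"slide": [0,0,-0.006],"rot": [0,0,0],"grip": 0},
])

```text
time: 3.7
ee_pos: [0.4893, -0.0128, 0.0166]
eef_rot: [0.0, 1.0, 0.0, 0.0]
ft_force: [0.0, -0.4, 0.3]
width: 0.0004
grip_force: 0.0
```

Emit:
arm_command([
  {"slide": [0.007,0,0],"rot": [0,0,0],"grip": 0},
  {"slide": [0.007,0,0],"rot": [0,0,0],"grip": 0},
  {"slide": [0.007,0,0],"rot": [0,0,0],"grip": 0},
  {"slide": [0.007,0,0],"rot": [0,0,0],"grip": 0},
  {"slide": [0.007,0,0],"rot": [0,0,0],"grip": 0},
  {"slide": [0.007,0,0],"rot": [0,0,0],"grip": 0},
  {"slide": [0.007,0,0],"rot": [0,0,0],"grip": 0},
  {"slide": [0.007,0,0],"rot": [0,0,0],"grip": 0},
])

```text
time: 4.7
ee_pos: [0.5446, -0.013, 0.0164]
eef_rot: [0.0, 1.0, 0.0, -0.001]
ft_force: [-5.4, -0.5, 4.8]
width: 0.0006
grip_force: 2.8
```

Emit:
arm_command([
  {"slide": [0.002,0,0],"rot": [0,0,0],"grip": 0},
  {"slide": [0.002,0,0],"rot": [0,0,0],"grip": 0},
  {"slide": [0.002,0,0],"rot": [0,0,0],"grip": 0},
  {"slide": [0.002,0,0],"rot": [0,0,0],"grip": 0},
  {"slide": [0.002,0,0],"rot": [0,0,0],"grip": 0},
  {"slide": [0.002,0,0],"rot": [0,0,0],"grip": 0},
  {"slide": [0.002,0,0],"rot": [0,0,0],"grip": 0},
  {"slide": [0.002,0,0],"rot": [0,0,0],"grip": 0},
])

```text
time: 5.7
ee_pos: [0.5613, -0.0129, 0.0165]
eef_rot: [0.0, 1.0, 0.0, 0.0]
ft_force: [-1.6, 0.9, -0.9]
width: 0.0007
grip_force: 1.0
```

Emit:
arm_command([
  {"slide": [0.001,0,0],"rot": [0,0,0],"grip": 0},
  {"slide": [0.001,0,0],"rot": [0,0,0],"grip": 0},
  {"slide": [0.001,0,0],"rot": [0,0,0],"grip": 0},
  {"slide": [0.001,0,0],"rot": [0,0,0],"grip": 0},
  {"slide": [0.001,0,0],"rot": [0,0,0],"grip": 0},
  {"slide": [0.001,0,0],"rot": [0,0,0],"grip": 0},
  {"slide": [0,0,0],"rot": [0,0,0],"grip": 0},
  {"slide": [0,0,0],"rot": [0,0,0],"grip": 0},
])

```text
time: 6.7
ee_pos: [0.5663, -0.0129, 0.0165]
eef_rot: [0.0, 1.0, 0.0, -0.001]
ft_force: [-6.1, 1.2, 2.4]
width: 0.0006
grip_force: 3.3
```

Emit:
arm_command([
  {"slide": [0.001,0,0],"rot": [0,0,0],"grip": 0},
  {"slide": [0.001,0,0],"rot": [0,0,0],"grip": 0},
  {"slide": [0.001,0,0],"rot": [0,0,0],"grip": 0},
  {"slide": [0,0,0],"rot": [0,0,0],"grip": 0},
  {"slide": [0,0,0],"rot": [0,0,0],"grip": 0},
  {"slide": [0,0,0],"rot": [0,0,0],"grip": 0},
  {"slide": [0,0,0],"rot": [0,0,0],"grip": 0},
  {"slide": [0,0,0],"rot": [0,0,0],"grip": 0},
])

```text
time: 7.7
ee_pos: [0.5665, -0.0129, 0.0163]
eef_rot: [0.0, 1.0, 0.0, -0.004]
ft_force: [-20.8, 0.7, 15.9]
width: 0.0006
grip_force: 10.3
```

Emit:
arm_command([
  {"slide": [-0.005,0,0],"rot": [0,0,0],"grip": 0},
  {"slide": [-0.015,0,0],"rot": [0,0,0],"grip": 0},
  {"slide": [-0.03,0,0.02],"rot": [0,0,0],"grip": 0},
  {"slide": [0,0.01,0.05],"rot": [0,0,0],"grip": 0},
  {"slide": [0,0.03,0.05],"rot": [0,0,0],"grip": 1},
  {"slide": [0,0.05,0.02],"rot": [0,0,0],"grip": 1},
  {"slide": [0,0.05,0],"rot": [0,0,0],"grip": 1},
  {"slide": [0,0.05,0],"rot": [0,0,0],"grip": 1},
])

```text
time: 8.7
ee_pos: [0.521, 0.1792, 0.1578]
eef_rot: [0.0, 1.0, 0.001, 0.002]
ft_force: [0.6, 0.3, -0.9]
width: 0.0325
grip_force: 0.0
```

Run:
```python
from h import *
d=eyes.camera('top');s=eyes.camera('side')
a=cv2.resize(d['pixels'][180:285,235:355],None,fx=4,fy=4,interpolation=cv2.INTER_CUBIC)
b=cv2.resize(s['pixels'][180:290,265:395],None,fx=4,fy=4,interpolation=cv2.INTER_CUBIC)
im=np.zeros((600,800,3),np.uint8)
im=cv2.resize(np.hstack([np.vstack([a,np.zeros((20,480,3),np.uint8)]),b]),(800,352))
cv2.imwrite('pics/c2.png',im[:,:,::-1])
print(sensors.read_state()['ee_pos'])
q=(.6633,-.0144)
for p in [(-.085,0,.025),(0,0,.045),(-.03,0,.031)]: print(proj(d,(q[0]+p[0],q[1]+p[1],p[2])),proj(s,(q[0]+p[0],q[1]+p[1],p[2])))
```

```text
[0.51972747 0.18403465 0.15692784]
[322.89969701 244.59285388] [315.73871176 254.85963042]
[323.05541021 211.14161593] [350.46598648 245.60862108]
[322.95283055 223.39442049] [338.08594338 251.04149539]
```

View pics/c2.png

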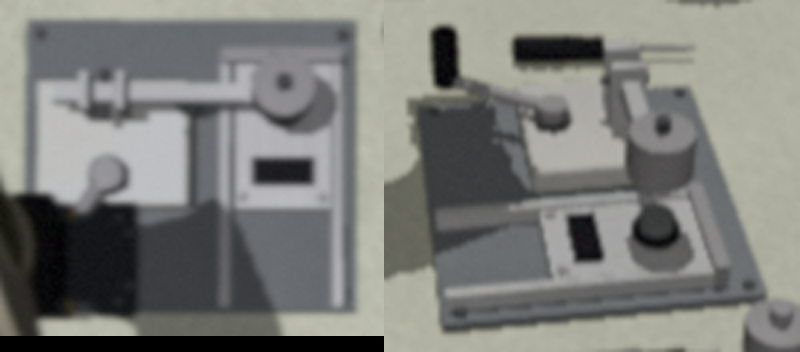

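The plate's near edge is at v≈245 (home predicts 244.6), and the key top matches its predicted spot below the weight, so the plate is home. In the side view the knob top is at about (283.4,190).

Run:
```python
from h import *
s=eyes.camera('side');print(ray(s,283.4,190.5,.096))
w=sensors.read_state();print(w['ee_pos'],w['width'])
```

```text
[0.51767182 0.17130695 0.096     ]
[0.52020111 0.18042474 0.15683698] 0.04458565823642075
```

Emit:
arm_command([
  {"slide": [0,-0.003,0],"rot": [0,0,0],"grip": 1},
  {"slide": [0,0,0],"rot": [0,0,0],"grip": 1},
  {"slide": [0,0,0],"rot": [0,0,0],"grip": 1},
  {"slide": [0,0,-0.02],"rot": [0,0,0],"grip": 1},
  {"slide": [0,0,-0.02],"rot": [0,0,0],"grip": 1},
  {"slide": [0,0,-0.02],"rot": [0,0,0],"grip": 1},
  {"slide": [0,0,-0.02],"rot": [0,0,0],"grip": 1},
  {"slide": [0,0,-0.013],"rot": [0,0,0],"grip": 1},
])

```text
time: 9.85
ee_pos: [0.5199, 0.1736, 0.0628]
eef_rot: [0.001, 1.0, -0.0, -0.0]
ft_force: [0.5, 0.2, 0.6]
width: 0.0873
grip_force: 0.0
```

Emit:
arm_command([
  {"slide": [0,0,0],"rot": [0,0,0],"grip": 0.65},
  {"slide": [0,0,0],"rot": [0,0,0],"grip": 0.65},
  {"slide": [0,-0.008,0],"rot": [0,0,0],"grip": 0.65},
  {"slide": [-0.004,-0.008,0],"rot": [0,0,0],"grip": 0.65},
  {"slide": [-0.004,-0.008,0],"rot": [0,0,0],"grip": 0.65},
  {"slide": [-0.003,-0.008,0],"rot": [0,0,0],"grip": 0.65},
  {"slide": [-0.002,-0.008,0],"rot": [0,0,0],"grip": 0.65},
  {"slide": [-0.002,-0.008,0],"rot": [0,0,0],"grip": 0.65},
])

```text
time: 10.85
ee_pos: [0.5049, 0.1254, 0.0636]
eef_rot: [0.0, 1.0, 0.0, -0.0]
ft_force: [-1.9, 2.8, -0.4]
width: 0.057
grip_force: 1.4
```

Emit:
arm_command([
  {"slide": [-0.001,-0.008,0],"rot": [0,0,0],"grip": 0.65},
  {"slide": [0,-0.008,0],"rot": [0,0,0],"grip": 0.65},
  {"slide": [0,-0.008,0],"rot": [0,0,0],"grip": 0.65},
  {"slide": [0.001,-0.008,0],"rot": [0,0,0],"grip": 0.65},
  {"slide": [0.002,-0.008,0],"rot": [0,0,0],"grip": 0.65},
  {"slide": [0.002,-0.008,0],"rot": [0,0,0],"grip": 0.65},
  {"slide": [0.003,-0.008,0],"rot": [0,0,0],"grip": 0.65},
  {"slide": [0,0,0],"rot": [0,0,0],"grip": 0.65},
])

```text
time: 11.85
ee_pos: [0.5127, 0.0688, 0.0637]
eef_rot: [0.001, 1.0, -0.0, 0.0]
ft_force: [0.1, 0.5, -0.3]
width: 0.0564
grip_force: 0.0
```

Emit:
arm_command([
  {"slide": [0.003,-0.005,0],"rot": [0,0,0],"grip": 0.65},
  {"slide": [0.003,-0.004,0],"rot": [0,0,0],"grip": 0.65},
  {"slide": [0.001,-0.003,0],"rot": [0,0,0],"grip": 0.65},
  {"slide": [0,-0.002,0],"rot": [0,0,0],"grip": 0.65},
  {"slide": [0,-0.002,0],"rot": [0,0,0],"grip": 0.65},
  {"slide": [0,0,0],"rot": [0,0,0],"grip": 0.65},
  {"slide": [0,0,0],"rot": [0,0,0],"grip": 0.65},
  {"slide": [0,0,0],"rot": [0,0,0],"grip": 0.65},
])

```text
time: 12.85
ee_pos: [0.5203, 0.0546, 0.064]
eef_rot: [0.0, 1.0, 0.0, 0.001]
ft_force: [1.9, 4.7, -2.6]
width: 0.0564
grip_force: 2.1
```

Emit:
arm_command([
  {"slide": [0,-0.001,0],"rot": [0,0,0],"grip": 0.65},
  {"slide": [0,-0.001,0],"rot": [0,0,0],"grip": 0.65},
  {"slide": [0,-0.001,0],"rot": [0,0,0],"grip": 0.65},
  {"slide": [0,0,0],"rot": [0,0,0],"grip": 0.65},
  {"slide": [0,0,0],"rot": [0,0,0],"grip": 0.65},
  {"slide": [0,0,0],"rot": [0,0,0],"grip": 0.65},
  {"slide": [0,0,0],"rot": [0,0,0],"grip": 0.65},
  {"slide": [0,0,0],"rot": [0,0,0],"grip": 0.65},
])

```text
time: 13.85
ee_pos: [0.5206, 0.0526, 0.0642]
eef_rot: [-0.0, 1.0, 0.001, 0.002]
ft_force: [4.1, 7.7, -2.3]
width: 0.0565
grip_force: 3.8
```

Emit:
arm_command([
  {"slide": [0,-0.001,0],"rot": [0,0,0],"grip": 0.65},
  {"slide": [0,-0.001,0],"rot": [0,0,0],"grip": 0.65},
  {"slide": [0,-0.001,0],"rot": [0,0,0],"grip": 0.65},
  {"slide": [0,-0.001,0],"rot": [0,0,0],"grip": 0.65},
  {"slide": [0,0,0],"rot": [0,0,0],"grip": 0.65},
  {"slide": [0,0,0],"rot": [0,0,0],"grip": 0.65},
  {"slide": [0,0,0],"rot": [0,0,0],"grip": 0.65},
  {"slide": [0,0,0],"rot": [0,0,0],"grip": 0.65},
])

```text
time: 14.85
ee_pos: [0.5207, 0.0522, 0.0641]
eef_rot: [-0.002, 1.0, 0.003, 0.002]
ft_force: [6.3, 20.2, -6.8]
width: 0.0567
grip_force: 9.9
```

Run:
```python
from h import *
d=eyes.camera('top');s=eyes.camera('side')
a=cv2.resize(d['pixels'][180:285,235:355],None,fx=4,fy=4,interpolation=cv2.INTER_CUBIC)
b=cv2.resize(s['pixels'][180:290,265:395],None,fx=4,fy=4,interpolation=cv2.INTER_CUBIC)
im=cv2.resize(np.hstack([np.vstack([a,np.zeros((20,480,3),np.uint8)]),b]),(800,352))
cv2.imwrite('pics/c3.png',im[:,:,::-1])
w=sensors.read_state();print(w['ee_pos'],w['ft_force'])
```

```text
[0.52071318 0.05228531 0.06412565] [ 5.80193156 19.40739553 -6.63266149]
```

View pics/c3.png

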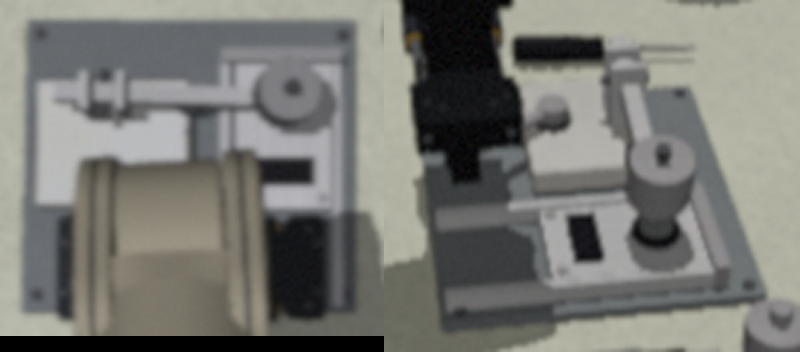

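The lever is at its stop (20 N with no further motion), and the side view shows the foot resting on the key. I'll centre the open fingers so they don't touch the knob, then wait.

Emit:
arm_command([
  {"slide": [0,0.006,0],"rot": [0,0,0],"grip": 0.65},
  {"slide": [0,0.008,0],"rot": [0,0,0],"grip": 0.65},
  {"slide": [0,0.006,0],"rot": [0,0,0],"grip": 0.65},
  {"slide": [0,0,0],"rot": [0,0,0],"grip": 0.65},
  {"slide": [0,0,0],"rot": [0,0,0],"grip": 0.65},
  {"slide": [0,0,0],"rot": [0,0,0],"grip": 0.65},
  {"slide": [0,0,0],"rot": [0,0,0],"grip": 0.65},
  {"slide": [0,0,0],"rot": [0,0,0],"grip": 0.65},
])

```text
time: 15.95
ee_pos: [0.5191, 0.067, 0.0636]
eef_rot: [0.0, 1.0, 0.0, -0.0]
ft_force: [0.1, 0.4, 0.3]
width: 0.0567
grip_force: 0.0
```

Emit:
arm_command([
  {"slide": [0,0,0],"rot": [0,0,0],"grip": 0.65},
  {"slide": [0,0,0],"rot": [0,0,0],"grip": 0.65},
  {"slide": [0,0,0],"rot": [0,0,0],"grip": 0.65},
  {"slide": [0,0,0],"rot": [0,0,0],"grip": 0.65},
  {"slide": [0,0,0],"rot": [0,0,0],"grip": 0.65},
  {"slide": [0,0,0],"rot": [0,0,0],"grip": 0.65},
  {"slide": [0,0,0],"rot": [0,0,0],"grip": 0.65},
  {"slide": [0,0,0],"rot": [0,0,0],"grip": 0.65},
])

```text
time: 16.95
ee_pos: [0.5191, 0.0671, 0.0636]
eef_rot: [0.0, 1.0, 0.0, 0.0]
ft_force: [0.5, -0.4, 0.0]
width: 0.0567
grip_force: 0.0
```

Emit:
arm_command([
  {"slide": [0,0,0],"rot": [0,0,0],"grip": 0.65},
  {"slide": [0,0,0],"rot": [0,0,0],"grip": 0.65},
  {"slide": [0,0,0],"rot": [0,0,0],"grip": 0.65},
  {"slide": [0,0,0],"rot": [0,0,0],"grip": 0.65},
  {"slide": [0,0,0],"rot": [0,0,0],"grip": 0.65},
  {"slide": [0,0,0],"rot": [0,0,0],"grip": 0.65},
  {"slide": [0,0,0],"rot": [0,0,0],"grip": 0.65},
  {"slide": [0,0,0],"rot": [0,0,0],"grip": 0.65},
])

```text
time: 17.95
ee_pos: [0.5191, 0.0671, 0.0636]
eef_rot: [0.0, 1.0, 0.0, -0.0]
ft_force: [-0.8, 0.5, -0.3]
width: 0.0564
grip_force: 0.0
```

Emit:
arm_command([
  {"slide": [0,0,0],"rot": [0,0,0],"grip": 0.65},
  {"slide": [0,0,0],"rot": [0,0,0],"grip": 0.65},
  {"slide": [0,0,0],"rot": [0,0,0],"grip": 0.65},
  {"slide": [0,0,0],"rot": [0,0,0],"grip": 0.65},
  {"slide": [0,0,0],"rot": [0,0,0],"grip": 0.65},
  {"slide": [0,0,0],"rot": [0,0,0],"grip": 0.65},
  {"slide": [0,0,0],"rot": [0,0,0],"grip": 0.65},
  {"slide": [0,0,0],"rot": [0,0,0],"grip": 0.65},
])

```text
time: 18.95
ee_pos: [0.5191, 0.0671, 0.0636]
eef_rot: [0.0, 1.0, 0.0, 0.0]
ft_force: [0.5, 0.1, -0.0]
width: 0.0565
grip_force: 0.0
```

Run:
```python
from h import *
s=eyes.camera('side')
b=cv2.resize(s['pixels'][180:290,265:395],None,fx=5,fy=5,interpolation=cv2.INTER_CUBIC)
cv2.imwrite('pics/c4.png',b[:,:,::-1])
w=sensors.read_state();print(w['ee_pos'],w['ft_force'],w['time'])
```

```text
[0.51912828 0.06708755 0.06357871] [-1.08803471 -0.62554483 -0.33737007] 19.0
```

View pics/c4.png

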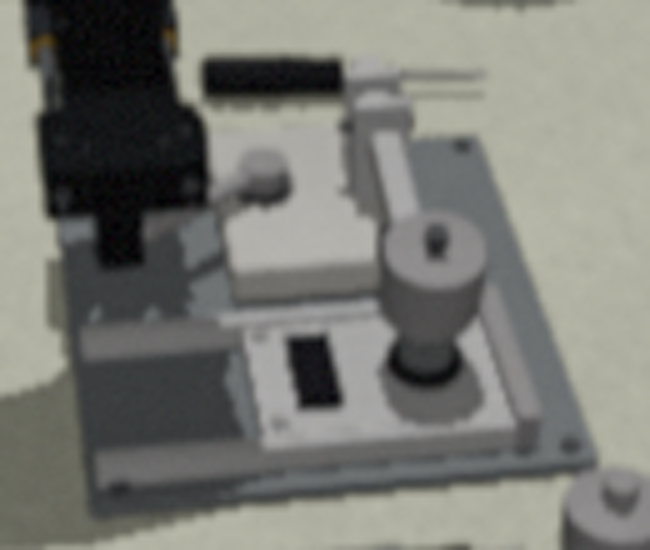

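The beam is still holding the key down, the plate is home and nothing touched the lever for over 3 s. Now I'll swing it back.

Emit:
arm_command([
  {"slide": [0,0.009,0],"rot": [0,0,0],"grip": 0.65},
  {"slide": [0,0.009,0],"rot": [0,0,0],"grip": 0.65},
  {"slide": [-0.003,0.009,0],"rot": [0,0,0],"grip": 0.65},
  {"slide": [-0.005,0.009,0],"rot": [0,0,0],"grip": 0.65},
  {"slide": [-0.003,0.009,0],"rot": [0,0,0],"grip": 0.65},
  {"slide": [-0.002,0.009,0],"rot": [0,0,0],"grip": 0.65},
  {"slide": [-0.002,0.009,0],"rot": [0,0,0],"grip": 0.65},
  {"slide": [-0.001,0.009,0],"rot": [0,0,0],"grip": 0.65},
])

```text
time: 20.0
ee_pos: [0.5015, 0.1383, 0.0627]
eef_rot: [0.001, 1.0, -0.001, -0.002]
ft_force: [-4.5, -5.5, -0.5]
width: 0.057
grip_force: 2.7
```

Emit:
arm_command([
  {"slide": [0,0.009,0],"rot": [0,0,0],"grip": 0.65},
  {"slide": [0.001,0.009,0],"rot": [0,0,0],"grip": 0.65},
  {"slide": [0.002,0.009,0],"rot": [0,0,0],"grip": 0.65},
  {"slide": [0.003,0.009,0],"rot": [0,0,0],"grip": 0.65},
  {"slide": [0.003,0.007,0],"rot": [0,0,0],"grip": 0.65},
  {"slide": [0.004,0.006,0],"rot": [0,0,0],"grip": 0.65},
  {"slide": [0,0.002,0],"rot": [0,0,0],"grip": 0.65},
  {"slide": [0,0,0],"rot": [0,0,0],"grip": 0.65},
])

```text
time: 21.0
ee_pos: [0.5157, 0.1897, 0.063]
eef_rot: [0.0, 1.0, -0.001, -0.0]
ft_force: [-0.1, -4.2, -2.7]
width: 0.0563
grip_force: 2.0
```

Emit:
arm_command([
  {"slide": [0.002,0.002,0],"rot": [0,0,0],"grip": 0.65},
  {"slide": [0.001,0.002,0],"rot": [0,0,0],"grip": 0.65},
  {"slide": [0,0.001,0],"rot": [0,0,0],"grip": 0.65},
  {"slide": [0,0.001,0],"rot": [0,0,0],"grip": 0.65},
  {"slide": [0,0,0],"rot": [0,0,0],"grip": 0.65},
  {"slide": [0,0,0],"rot": [0,0,0],"grip": 0.65},
  {"slide": [0,0,0],"rot": [0,0,0],"grip": 0.65},
  {"slide": [0,0,0],"rot": [0,0,0],"grip": 0.65},
])

```text
time: 22.0
ee_pos: [0.519, 0.1953, 0.0633]
eef_rot: [0.001, 1.0, -0.0, -0.0]
ft_force: [0.6, -5.1, -4.3]
width: 0.0568
grip_force: 2.6
```

Emit:
arm_command([
  {"slide": [0,0.001,0],"rot": [0,0,0],"grip": 0.65},
  {"slide": [0,0.001,0],"rot": [0,0,0],"grip": 0.65},
  {"slide": [0,0.001,0],"rot": [0,0,0],"grip": 0.65},
  {"slide": [0,0.001,0],"rot": [0,0,0],"grip": 0.65},
  {"slide": [0,0,0],"rot": [0,0,0],"grip": 0.65},
  {"slide": [0,0,0],"rot": [0,0,0],"grip": 0.65},
  {"slide": [0,0,0],"rot": [0,0,0],"grip": 0.65},
  {"slide": [0,0,0],"rot": [0,0,0],"grip": 0.65},
])

```text
time: 23.0
ee_pos: [0.5202, 0.1984, 0.0635]
eef_rot: [0.001, 1.0, -0.001, 0.001]
ft_force: [3.6, -8.5, -5.1]
width: 0.0567
grip_force: 3.9
```

Emit:
arm_command([
  {"slide": [0,0.001,0],"rot": [0,0,0],"grip": 0.65},
  {"slide": [0,0.001,0],"rot": [0,0,0],"grip": 0.65},
  {"slide": [0,0.001,0],"rot": [0,0,0],"grip": 0.65},
  {"slide": [0,0.001,0],"rot": [0,0,0],"grip": 0.65},
  {"slide": [0,0,0],"rot": [0,0,0],"grip": 0.65},
  {"slide": [0,0,0],"rot": [0,0,0],"grip": 0.65},
  {"slide": [0,0,0],"rot": [0,0,0],"grip": 0.65},
  {"slide": [0,0,0],"rot": [0,0,0],"grip": 0.65},
])

```text
time: 24.0
ee_pos: [0.5203, 0.1988, 0.0633]
eef_rot: [0.002, 1.0, -0.003, 0.0]
ft_force: [3.0, -17.8, -1.8]
width: 0.0565
grip_force: 9.2
```

The lever has hit its locked stop. I'll centre the fingers, lift clear and check.

Emit:
arm_command([
  {"slide": [0,-0.006,0],"rot": [0,0,0],"grip": 0.65},
  {"slide": [0,-0.008,0],"rot": [0,0,0],"grip": 0.65},
  {"slide": [0,-0.006,0],"rot": [0,0,0],"grip": 0.65},
  {"slide": [0,0,0],"rot": [0,0,0],"grip": 0.65},
  {"slide": [0,0,0.03],"rot": [0,0,0],"grip": 0.65},
  {"slide": [0,0,0.04],"rot": [0,0,0],"grip": 0.65},
  {"slide": [0,0,0.04],"rot": [0,0,0],"grip": 0.65},
  {"slide": [0,0,0.04],"rot": [0,0,0],"grip": 0.65},
])

```text
time: 25.0
ee_pos: [0.5189, 0.1846, 0.215]
eef_rot: [-0.0, 1.0, 0.0, 0.0]
ft_force: [1.1, 0.6, -0.4]
width: 0.0565
grip_force: 0.0
```

Emit:
arm_command([
  {"slide": [-0.02,0.03,0],"rot": [0,0,0],"grip": 0.65},
  {"slide": [-0.03,0.04,0],"rot": [0,0,0],"grip": 0.65},
  {"slide": [-0.03,0.04,0],"rot": [0,0,0],"grip": 0.65},
  {"slide": [-0.03,0.04,0],"rot": [0,0,0],"grip": 0.65},
  {"slide": [-0.03,0.04,0],"rot": [0,0,0],"grip": 0.65},
  {"slide": [-0.02,0.04,0],"rot": [0,0,0],"grip": 0.65},
  {"slide": [0,0,0],"rot": [0,0,0],"grip": 0.65},
  {"slide": [0,0,0],"rot": [0,0,0],"grip": 0.65},
])

```text
time: 26.0
ee_pos: [0.3594, 0.4137, 0.2135]
eef_rot: [0.0, 1.0, -0.0, 0.0]
ft_force: [0.6, -1.4, -0.5]
width: 0.0564
grip_force: 0.0
```

Run:
```python
from h import *
d=eyes.camera('top');s=eyes.camera('side')
a=cv2.resize(d['pixels'][180:285,235:355],None,fx=4,fy=4,interpolation=cv2.INTER_CUBIC)
b=cv2.resize(s['pixels'][180:290,265:395],None,fx=4,fy=4,interpolation=cv2.INTER_CUBIC)
im=cv2.resize(np.hstack([np.vstack([a,np.zeros((20,480,3),np.uint8)]),b]),(800,352))
cv2.imwrite('pics/c5.png',im[:,:,::-1])
w=sensors.read_state();print(w['ee_pos'],w['ft_force'],w['time'])
```

```text
[0.35996895 0.41310166 0.21366136] [ 0.03888884 -0.10875421  0.57697595] 26.1
```

View pics/c5.png

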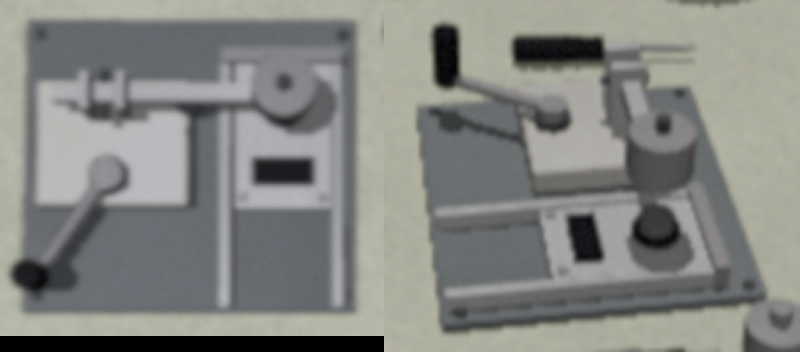

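The lever is back at its locked position, the beam is lifted (weight button at (285,82), as it was before the release) and the key is up. The plate's near edge is still at y≈208, so it is home.

```bash
python3 -c "
from h import *
print(order.close_job())"
```

```text
the job is handed in; nothing more can be done
None
```

The job is done and handed in at about 26 s: I pushed the plate home, let the beam down to press the key by itself for over 3 s, then swung the lever back to lock the beam, and the last pictures show the plate still home.

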